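# Unhook the drilling guide and stand it in the caddy

## Robot

A 7-joint arm with a two-finger parallel gripper is mounted at the origin on the work surface. World frame = base frame: x ahead of the robot, y to its left, z up, the work surface at z = 0. Lengths are in m, angles in rad, forces in N, time in s.
With the tool pointing down it reaches from about 0.4 to 0.85 m from the base axis. Payload 4.5 kg.
Tool frame: the origin (TCP) lies at the very end of the fingers, on their centre line; the grasp point (between the pads) lies 19 mm behind it (tcp_to_grasp is the z of the grasp point in the tool frame, in m); z points along the fingers, y is the line along which they close (so a half turn about z gives the same grasp; the last joint's range is limited). The gripper opens to 88 mm and grips with 3 to 60 N. Pads are 18 mm wide; open, the fingers measure 123 mm over their backs; the gripper's body (75 mm by 187 mm) begins 45 mm behind the grasp point.
Start: joints at [-1.263, 0.689, -0.195, 1.565, 0.157, 0.902, -0.215], TCP at [0.169, 0.602, 0.239] pointing down, gripper open.
Joint ranges: [-3.01, 3.01], [-0.46, 2.08], [-1.47, 1.51], [0.13, 2.56], [-1, 4.14], [0.04, 2.09], [-2.66, 2.66]. Speed limits (rad/s): [2.57, 2.57, 3.14, 3.14, 3.14, 3.14, 3.14].

## Interface

Orientations are given as a unit quaternion [x, y, z, w].
In Python, from plant import * gives the robot as it stands. The module is installed in compiled form; this text tells all that it offers.
- The arm moves only by the shell command python3 -m jog 'ROWS' [OPENING] [FORCE]. ROWS is JSON, a list that holds one entry, the list of rows, each a list of 6 numbers: the shift along the tool's x, y, z in m, then the turn, a rotation vector about the tool's x, y, z in rad. In form: [[[dx, dy, dz, ax, ay, az], ...]]. A call has 1 to 12 rows; each row shifts and turns the commanded pose from where the row before left it, along the tool's axes as they then stand; what a row does not reach is not made up. A row lasts 1/8 s, in which the tool goes at most 62.5 mm and 10.7 degrees, less where a joint would pass 70% of its speed; a pose out of reach is approached as far as the arm can. A call with a gripper value outside its range is refused whole. OPENING is the finger opening in m, from 0 to 0.0881, set as the call begins (- or left out, the last holds). The fingers move at their own pace and stop on an object; FORCE is the grip in N (left out, the last holds). Time passes only in rows, so rows that do not move let the fingers close. It gives the time, the measured TCP pose, the force, the opening and the grip force at its end, in the units of the state.
- get_state(): the state, without advancing time (a new reading comes with each control period).
- snapshot(name): name is "side" or "top" or "wrist"; returns a dict with "frame" (480x640x3 uint8, red, green, blue), "mtx" (3x3 intrinsics, pixels), "D" ([k1, k2, p1, p2, k3] as OpenCV has them; the pictures are not rectified), "xyz" and "orientation" of the camera in the world; the wrist camera has in their place "mount" (4x4, takes a point from camera to tool coordinates, whose origin is the TCP and whose axes are the flange's). Camera axes: x right, y down, z forward; pixel columns grow to the right and rows downward; lengths in m; the calibration is good to about 2 mm. A picture is of the moment at which its call begins: read the wrist's pose just before it. There is no depth.
- finish_job(): hands the job in; it is judged then, once.
The state is a dict: "clock": time; "q": joint angles; "qd": joint speeds; "joint_torque": joint torques, N m; "tool_pos": TCP position; "eef_rot": TCP orientation; "contact_force": force on the tool from outside, world axes, zero at the start; "moment": the same for the moment, N m; "opening": opening from 0.0 (shut) to 1.0 (fully open); "finger_force": force on a finger pad.
Only numpy, scipy, OpenCV 4.12 (cv2) and the standard library are available. Lean on these libraries where they do the work, as an engineer would, in place of code of your own. Each camera call takes 0.05 s, during which the arm holds its last target. There are 200 camera calls.

## Task

Two wooden boards hang on barbed hooks on the bench. Take the drilling guide (the wider one, with three brass-bushed holes near its foot) off its hook by raising it, tilting its top back towards the post and backing it out over the upturned barb, then stand it upright, foot down, on the floor of the caddy's empty slot and let go. Leave the other board hanging.

Things in the scene. Friction and masses are not known exactly. Their poses are not given: they have to be found in the camera images.
- guide: Drilling guide: pale wood board 28 thick (x), 90 wide (y), 200 mm tall (z up), 0.26-0.39 kg. Origin: centre of underside. Square hanging hole 34x34 mm through along x, centred 100 mm above origin; row of 3 brass-bushed holes near the foot. Hangs upright, hole's roof on the hook bar, x along the bar, top edge 226 mm above bench: grip its thickness there from above. Both faces alike.
- hook_stand: Guide's fixed steel stand (twin has other board). Origin: under base 140x110x12 mm; x from post (x=-55, 155 tall) to hook tip, away from robot; z up. Bar 7 mm thick at y=0: axis level at z=140 to x=45, then up at 55 deg to tip x=70, z=176, last 14 mm a barb 11 thick. Guide passes the bend only leaning top-to-post 20-35 deg, hole centred on the bar along level part, then up the bent part.
- caddy_slot (a point): Centre of the floor of the caddy's empty slot, 8 mm above bench, z up. Caddy: fixed plywood box 124x170x80 mm with two slots; the one nearer the robot is full of thin boards (up to 102 mm above bench). The empty slot is 52 mm wide along the point's x, 150 mm long along its y, open on top, its walls rising 72 mm above this point.
- push_board: The other hanging board, to be left alone: same wood, thickness, height and hanging hole, but only 58 mm wide and with a notch cut into its foot and no brass. Origin: centre of its underside, axes as for the guide.
Not all that is in view belongs to the job. Leave any black or green look-alike of the guide alone.

How it is judged:
At the end, for the whole second after the job is handed in: The drilling guide stands at rest in the caddy's empty slot, foot down, its underside within 12 mm of the slot's floor, inside the slot (24 mm across, 40 mm along of its centre), leaning no more than 24 degrees (resting against a slot wall is fine); the other board is within 30 mm of where it hung (x of guide in the frame of caddy_slot between -0.024 and 0.024 m and y of guide in the frame of caddy_slot between -0.04 and 0.04 m and z of guide in the frame of caddy_slot between -0.005 and 0.012 m and angle between guide's own z axis and vertical below 0.42 rad and linear speed of guide below 0.02 m/s and angular speed of guide below 0.2 rad/s and distance of push_board from where it was at the start of the episode below 0.03 m); the robot touches nothing.
It fails at once if the other board is knocked off or carried away (moved 40 mm or more) (distance of push_board from where it was at the start of the episode above 0.04 m).
It also fails if it takes over 59 s, if anything falls off the work surface, if the arm or the gripper's body presses on something with over 40 N, if the wrist force passes 120 N, or if a joint passes its speed limit or range.

## Working session

There is one attempt and no reset: what is moved stays moved. The work goes in short steps, Python scripts to look and compute and a shell command to move; the robot and the scene stay as the last step left them, time stands still between calls to the robot, and variables do not carry over. Pictures are saved under pics/ and viewed, at most 10 in all, crops included, and the job is handed in when it is done.

```bash
mkdir -p pics; cat > h.py <<'E'
from plant import *
import numpy as np, cv2
from scipy.spatial.transform import Rotation as R
def cam(s, st=None):
    if 'mount' in s:
        T=np.eye(4);T[:3,:3]=R.from_quat(st['eef_rot']).as_matrix();T[:3,3]=st['tool_pos'];T=T@np.array(s['mount']);return T[:3,:3],T[:3,3]
    o=np.array(s['orientation']);M=R.from_quat(o).as_matrix() if o.size==4 else o.reshape(3,3)
    return M,np.array(s['xyz'])
def ray(s,uv,st=None):
    M,t=cam(s,st);n=cv2.undistortPoints(np.array(uv,float).reshape(-1,1,2),np.array(s['mtx']),np.array(s['D'])).reshape(-1,2)
    return t,np.c_[n,np.ones(len(n))]@M.T
def onplane(s,uv,z,st=None):
    t,d=ray(s,uv,st);return t+d*((z-t[2])/d[:,2])[:,None]
def proj(s,P,st=None):
    M,t=cam(s,st);return cv2.projectPoints((np.array(P,float).reshape(-1,3)-t)@M,np.zeros(3),np.zeros(3),np.array(s['mtx']),np.array(s['D']))[0].reshape(-1,2)
E
python3 - <<'E'
from h import *
import pickle
st=get_state();print(st)
for n in('side','top','wrist'):
    s=snapshot(n);pickle.dump((st,s),open(n+'0.pkl','wb'));cv2.imwrite(f'pics/{n}0.png',s['frame'][:,:,::-1])
    print(n,*[ (k,np.round(v,3).tolist()) for k,v in s.items() if k!='frame'])
E
```

```text
{'clock': 0.0, 'q': array([-1.26321962,  0.68999957, -0.19451995,  1.56633377,  0.15731549,
        0.90249609, -0.21507549]), 'qd': array([-0.00103778, -0.00091943,  0.00119125, -0.000214  , -0.00012292,
        0.00019925, -0.00053818]), 'joint_torque': array([ 1.02804621e-03, -5.27564120e+01, -1.26722373e+00, -1.53429705e+01,
       -5.28207910e-02,  6.34022610e-03,  1.71828592e-04]), 'tool_pos': array([0.16885894, 0.6011036 , 0.2379032 ]), 'eef_rot': array([ 1.36400821e-01,  9.90653303e-01, -9.19745969e-04, -5.61717807e-05]), 'contact_force': array([-0.7134863 ,  0.40030492, -0.85238892]), 'moment': array([ 0.02947368, -0.0046099 ,  0.01970983]), 'finger_force': 0.0, 'opening': 1.0017955513473367}
side ('mtx', [[608.34, 0.0, 321.845], [0.0, 608.34, 229.687], [0.0, 0.0, 1.0]]) ('D', [-0.05, 0.0, 0.0, 0.0, 0.0]) ('xyz', [-0.183, -0.684, 0.997]) ('orientation', [0.835, -0.392, 0.156, -0.353])
top ('mtx', [[459.05, 0.0, 316.08], [0.0, 459.05, 247.826], [0.0, 0.0, 1.0]]) ('D', [-0.073, 0.0, 0.0, 0.0, 0.0]) ('xyz', [0.368, -0.037, 1.059]) ('orientation', [-0.702, 0.709, -0.052, 0.047])
wrist ('mtx', [[427.296, 0.0, 319.516], [0.0, 427.296, 231.926], [0.0, 0.0, 1.0]]) ('D', [-0.02, 0.0, 0.0, 0.0, 0.0]) ('mount', [[-0.0, -0.961, -0.275, 0.069], [1.0, -0.0, 0.001, -0.0], [-0.001, -0.275, 0.961, -0.146], [0.0, 0.0, 0.0, 1.0]])
```

View pics/top0.png

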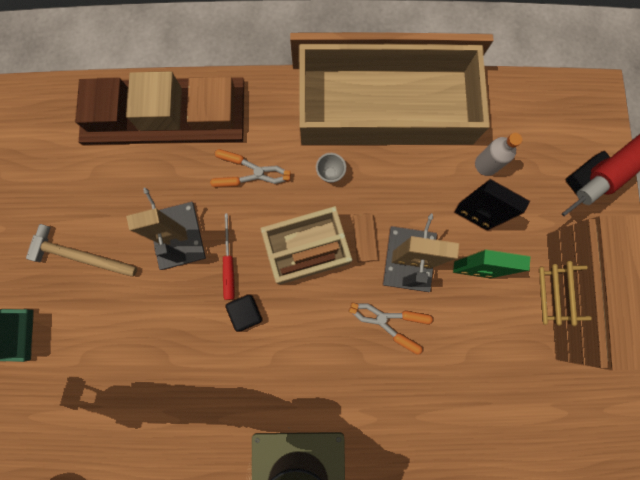

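View pics/side0.png

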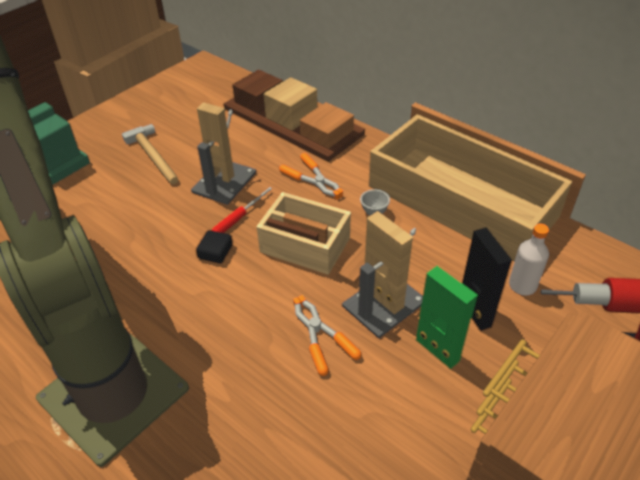

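Top view: guide candidates are the pale board at (425,253), the pale board at (157,223), the green one at (490,265) and the black one at (490,205). The right-hand pale board is the wider, and the side view shows brass near its foot at about (392,295). The caddy is at (306,245), with its fuller slot on the near side. I'll check with one close crop.

```bash
python3 - <<'E'
from h import *
import pickle
a=pickle.load(open('top0.pkl','rb'))[1]['frame'];b=pickle.load(open('side0.pkl','rb'))[1]['frame']
A=cv2.resize(a[195:305,250:470],None,fx=3.6,fy=3.6,interpolation=cv2.INTER_CUBIC)
B=cv2.resize(b[185:345,250:440],(238,200),interpolation=cv2.INTER_CUBIC)
C=np.zeros((600,800,3),np.uint8);C[:396,:792]=A;C[400:600,:238]=B
B2=cv2.resize(b[90:210,180:290],(218,200),interpolation=cv2.INTER_CUBIC);C[400:600,300:518]=B2
cv2.imwrite('pics/crop1.png',C[:,:,::-1])
E
```

```text
(no output)
```

View pics/crop1.png

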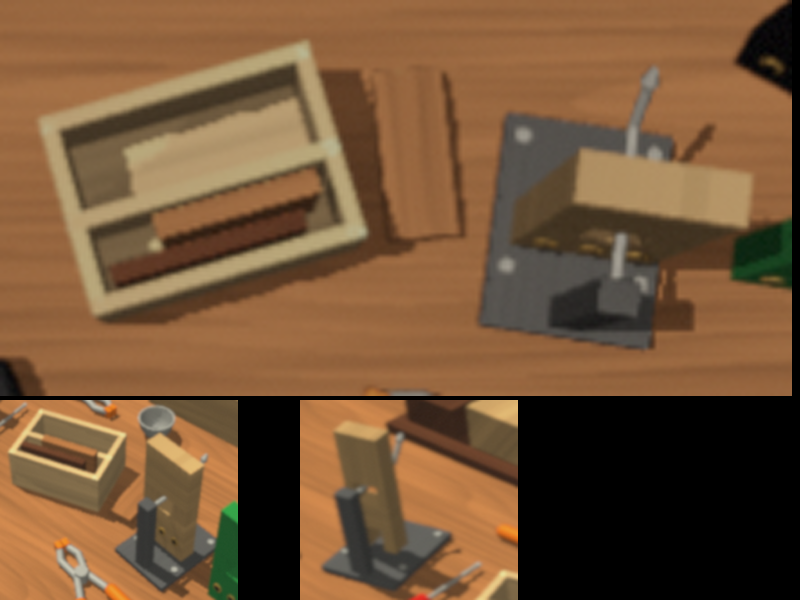

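The crop confirms the guide: brass dots on its lower face at crop (545,243)-(630,255), top face at (580,150)-(752,228). The left board has no brass. The caddy's empty slot is the far one, around crop (190,140).

```bash
python3 - <<'E'
from h import *
import pickle
st,s=pickle.load(open('top0.pkl','rb'));st,s2=pickle.load(open('side0.pkl','rb'))
f=lambda L:np.array(L)/3.6+[250,195]-[.36,.36]
for n,L,z in(('guidetop',[(580,150),(752,173),(748,228),(574,202)],.226),('caddy',[(40,122),(308,42),(367,238),(97,318)],.08),('slot floor-top walls inner',[(62,130),(298,63),(314,140),(84,208)],.08),('base',[(508,113),(673,138),(652,347),(480,323)],.012),('tip',[(653,70)],.176),('posttop',[(603,283),(640,288),(638,312),(598,308)],.155)):
    p=onplane(s,f(L),z);c=p.mean(0)
    print(n,np.round(p[:,:2],4).tolist(),'c',c.round(4))
    if len(p)==4:
        e=[p[(i+1)%4]-p[i] for i in range(4)];print('  len',[round(np.linalg.norm(x),4) for x in e],'ang',[round(float(np.degrees(np.arctan2(x[1],x[0]))),1) for x in e])
# guide top mask check: bright pale pixels
hsv=cv2.cvtColor(s['frame'],cv2.COLOR_RGB2HSV);print(hsv[248,425],hsv[262,405],hsv[225,280],hsv[290,425])
E
```

```text
guidetop [[0.5056, -0.2186], [0.4929, -0.3075], [0.4644, -0.3039], [0.4787, -0.2145]] c [ 0.4854 -0.2611  0.226 ]
  len [np.float64(0.0898), np.float64(0.0287), np.float64(0.0906), np.float64(0.0272)] ang [-98.1, 172.8, 80.9, -8.8]
caddy [[0.5497, 0.0749], [0.5975, -0.0873], [0.4776, -0.1206], [0.4314, 0.0403]] c [ 0.514  -0.0232  0.08  ]
  len [np.float64(0.1691), np.float64(0.1245), np.float64(0.1674), np.float64(0.1232)] ang [-73.6, -164.5, 106.0, 16.3]
slot floor-top walls inner [[0.5446, 0.0616], [0.5846, -0.0811], [0.5372, -0.09], [0.4972, 0.0482]] c [ 0.5409 -0.0153  0.08  ]
  len [np.float64(0.1481), np.float64(0.0482), np.float64(0.1438), np.float64(0.0493)] ang [-74.4, -169.4, 106.1, 15.8]
base [[0.5656, -0.2195], [0.5483, -0.3264], [0.4137, -0.3067], [0.4302, -0.1972]] c [ 0.4894 -0.2624  0.012 ]
  len [np.float64(0.1083), np.float64(0.1361), np.float64(0.1107), np.float64(0.1372)] ang [-99.2, 171.7, 81.4, -9.3]
tip [[0.558, -0.2718]] c [ 0.558  -0.2718  0.176 ]
posttop [[0.4429, -0.244], [0.4399, -0.2645], [0.4267, -0.2629], [0.4292, -0.2407]] c [ 0.4347 -0.253   0.155 ]
  len [np.float64(0.0207), np.float64(0.0133), np.float64(0.0223), np.float64(0.0141)] ang [-98.3, 172.8, 83.6, -13.5]
[ 18 112 176] [ 17 135  70] [ 20  93 181] [23 25 83]
```

Every measured size matches the description to within 3 mm or so: guide top 90x28, caddy 169x124, base 110x138. The stand's x axis is at yaw -8.7° and the slot's at +15.9°. I'm raising the arm and swinging it over.

```bash
cat >> h.py <<'E'
SY=np.radians(-8.7);S0=np.array([.4892,-.2622]);CY=np.radians(15.9);C0=np.array([.5417,-.0152])
def rot(yaw,tilt):  # tool y along yaw dir, tool z down, top tilted back (-yaw dir) by tilt
    c,s=np.cos(yaw),np.sin(yaw)
    B=np.array([[s,c,0],[-c,s,0],[0,0,-1]]).T.T  # rows: world x,y,z comps of (toolx,tooly,toolz)
    return R.from_rotvec(-tilt*np.array([-s,c,0]))*R.from_matrix(B)
def delta(P,Rt):
    st=get_state();A=R.from_quat(st['eef_rot'])
    print('t',round(st['clock'],2),'pos',np.round(st['tool_pos'],4),'f',np.round(st['contact_force'],1),'op',round(st['opening'],3),'ff',round(st['finger_force'],1))
    print('shift(tool)',A.inv().apply(np.array(P)-st['tool_pos']).round(4),'rotvec',(A.inv()*Rt).as_rotvec().round(3),'shift in target tool',Rt.inv().apply(np.array(P)-st['tool_pos']).round(4))
def hole_target(hx,hz,tilt,up=.061):  # TCP for hole centre at stand (hx,hz); TCP up above hole centre along board
    x=hx-up*np.sin(tilt);z=hz+up*np.cos(tilt)
    return np.r_[S0+x*np.array([np.cos(SY),np.sin(SY)]),z],rot(SY,tilt)
E
python3 -m jog '[[[0,0,-0.06,0,0,0],[0,0,-0.06,0,0,0],[-0.0392,-0.0358,0,0,0,0],[-0.0392,-0.0358,0,0,0,0],[-0.0392,-0.0358,0,0,0,0],[-0.0392,-0.0358,0,0,0,0],[-0.0392,-0.0358,0,0,0,0],[-0.0392,-0.0358,0,0,0,0],[-0.0392,-0.0358,0,0,0,0],[-0.0392,-0.0358,0,0,0,0],[-0.0392,-0.0358,0,0,0,0],[-0.0392,-0.0358,0,0,0,0]]]' 0.088 45
python3 - <<'E'
from h import *
print(rot(SY,0.3).as_matrix().round(2),np.linalg.det(rot(SY,0).as_matrix()))
delta([.4854,-.2611,.33],rot(SY,0)); print(get_state()['q'].round(2))
E
```

```text
clock: 1.65
tool_pos: [0.4501, 0.1495, 0.3587]
eef_rot: [0.136, 0.991, 0.0, -0.0]
contact_force: [0.9, 0.6, 0.2]
opening: 0.999
finger_force: 0.0Traceback (most recent call last):
  File "<stdin>", line 2, in <module>
  File "h.py", line 20, in rot
    return R.from_rotvec(-tilt*np.array([-s,c,0]))*R.from_matrix(B)
                                                   ~~~~~~~~~~~~~^^^
  File "scipy/spatial/transform/_rotation.pyx", line 1143, in scipy.spatial.transform._rotation.Rotation.from_matrix
ValueError: Non-positive determinant (left-handed or null coordinate frame) in rotation matrix 0: [[-0.15126082  0.98849389  0.        ]
 [-0.98849389 -0.15126082  0.        ]
 [ 0.          0.         -1.        ]].
```

```bash
sed -i 's/B=np.array(.*/B=np.array([[-s,c,0],[c,s,0],[0,0,-1]])  # columns: tool x,y,z/' h.py
python3 - <<'E'
from h import *
print(rot(SY,0.3).as_matrix().round(2))
delta([.4854,-.2611,.33],rot(SY,0)); print(get_state()['q'].round(2))
E
```

```text
[[ 0.15  0.94  0.29]
 [ 0.99 -0.14 -0.04]
 [-0.    0.3  -0.96]]
t 1.65 pos [0.4501 0.1495 0.3587] f [0.9 0.6 0.2] op 0.999 ff 0.0
shift(tool) [-0.1449 -0.3858  0.0286] rotvec [ 0.    -0.     1.449] shift in target tool [-0.4006  0.097   0.0287]
[-0.32  0.34 -0.13  1.82  0.05  0.98  0.82]
```

```bash
python3 -m jog '[[[-0.0161,-0.0429,0.003,0,0,0],[-0.0161,-0.0429,0.003,0,0,0],[-0.0161,-0.0429,0.003,0,0,0],[-0.0161,-0.0429,0.003,0,0,0],[-0.0161,-0.0429,0.003,0,0,0],[-0.0161,-0.0429,0.003,0,0,0],[-0.0161,-0.0429,0.003,0,0,0],[-0.0161,-0.0429,0.003,0,0,0],[-0.0161,-0.0429,0.003,0,0,0]]]' >/dev/null
python3 -m jog '[[[0,0,0,0,0,0.145],[0,0,0,0,0,0.145],[0,0,0,0,0,0.145],[0,0,0,0,0,0.145],[0,0,0,0,0,0.145],[0,0,0,0,0,0.145],[0,0,0,0,0,0.145],[0,0,0,0,0,0.145],[0,0,0,0,0,0.145],[0,0,0,0,0,0.145],[0,0,0,0,0,0]]]' >/dev/null
python3 - <<'E'
from h import *
import pickle
delta([.4854,-.2611,.187],rot(SY,0)); print(get_state()['q'].round(2))
st=get_state();s=snapshot('wrist');pickle.dump((st,s),open('w1.pkl','wb'))
im=s['frame'].copy()
c,sn=np.cos(SY),np.sin(SY);P=[[.4854+a*c-b*sn,-.2611+a*sn+b*c,.226] for a,b in((.014,.045),(.014,-.045),(-.014,-.045),(-.014,.045))]
q=proj(s,P,st);print(q.round(0).tolist())
for p in q: cv2.circle(im,tuple(int(v) for v in p.round()),3,(255,0,255),1)
cv2.imwrite('pics/w1.png',im[:,:,::-1])
E
```

```text
t 4.15 pos [ 0.4846 -0.2595  0.3314] f [-0.4 -0.5 -0.5] op 1.0 ff 0.0
shift(tool) [-0.0015  0.0011  0.1444] rotvec [-0.001 -0.     0.001] shift in target tool [-0.0015  0.001   0.1444]
[ 0.18  0.5   0.38  1.68 -0.21  1.    0.48]
[[343.0, 158.0], [340.0, 300.0], [297.0, 300.0], [295.0, 158.0]]
```

View pics/w1.png

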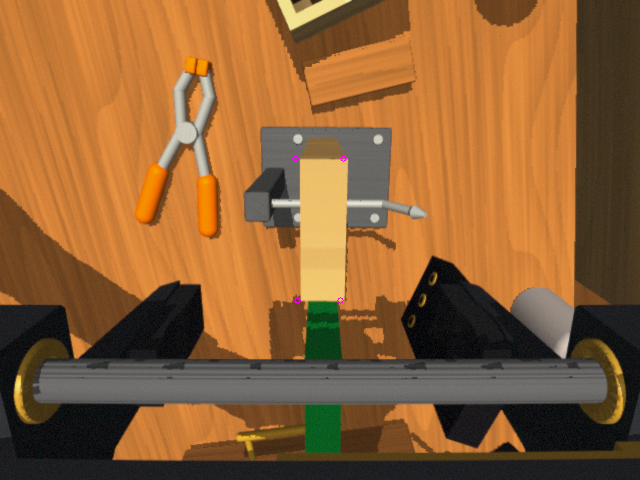

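The wrist view shows the guide's top at columns 301-347, rows 158-301. That is about 4 px (3 mm) along the bar from the prediction, within calibration. The green look-alike sits behind it and clear of the fingers. Descending with a +3 mm correction in y, then gripping.

```bash
python3 -m jog '[[[-0.0015,0.0035,0.03,0,0,0],[0,0,0.035,0,0,0],[0,0,0.035,0,0,0],[0,0,0.025,0,0,0],[0,0,0.0194,0,0,0],[0,0,0,0,0,0]]]'
python3 -m jog '[[[0,0,0,0,0,0],[0,0,0,0,0,0],[0,0,0,0,0,0],[0,0,0,0,0,0],[0,0,0,0,0,0],[0,0,0,0,0,0]]]' 0.01 50
python3 - <<'E'
from h import *
st=get_state();d=st['tool_pos'][:2]-S0;c,s=np.cos(SY),np.sin(SY)
print('stand xy',(d[0]*c+d[1]*s).round(4),(-d[0]*s+d[1]*c).round(4),'opening mm',st['opening']*88.1,R.from_quat(st['eef_rot']).as_matrix().round(3))
E
```

```text
clock: 4.95
tool_pos: [0.4871, -0.2612, 0.1861]
eef_rot: [0.758, 0.652, -0.0, -0.002]
contact_force: [-0.3, 0.3, 0.5]
opening: 1.001
finger_force: 0.0
clock: 5.7
tool_pos: [0.4878, -0.2618, 0.1873]
eef_rot: [0.759, 0.651, -0.0, -0.0]
contact_force: [-2.5, -0.1, 1.3]
opening: 0.344
finger_force: 0.7
stand xy -0.0014 0.0002 opening mm 30.295355508786397 [[ 0.152  0.988 -0.   ]
 [ 0.988 -0.152  0.   ]
 [ 0.    -0.    -1.   ]]
```

```bash
python3 -m jog '[[[0,0,0,0,0,0],[0,0,0,0,0,0],[0,0,0,0,0,0],[0,0,0,0,0,0]]]' 0.01 50
python3 -m jog '[[[0,0,-0.005,0,0,0],[0,0,-0.005,0,0,0],[0,0,-0.0035,0,0,0],[0,0,0,0,0,0],[0,0,0,0,0,0]]]'
python3 - <<'E'
from h import *
delta(*hole_target(.011,.140,0,.0605))
E
```

```text
clock: 6.2
tool_pos: [0.4878, -0.2618, 0.1873]
eef_rot: [0.759, 0.651, -0.0, -0.0]
contact_force: [0.1, -1.3, 0.8]
opening: 0.314
finger_force: 49.8
clock: 6.82
tool_pos: [0.4879, -0.2617, 0.2007]
eef_rot: [0.759, 0.651, 0.0, -0.0]
contact_force: [1.1, 0.1, -2.6]
opening: 0.311
finger_force: 49.8
t 6.83 pos [ 0.4879 -0.2617  0.2007] f [ 1.1  0.1 -2.6] op 0.311 ff 49.8
shift(tool) [-0.0003  0.0124  0.0002] rotvec [-0.    -0.    -0.001] shift in target tool [-0.0003  0.0124  0.0002]
```

```bash
python3 -m jog '[[[0,0.006,0,0,0,0],[0,0.0064,0,0,0,0],[0,0,0,0,0,0],[0,-0.0049,0.0002,-0.0815,0,0],[0,-0.0049,0.0002,-0.0815,0,0],[0,-0.0049,0.0002,-0.0815,0,0],[0,-0.0049,0.0002,-0.0815,0,0],[0,-0.0049,0.0002,-0.0815,0,0],[0,-0.0049,0.0002,-0.0815,0,0],[0,0,0,0,0,0]]]'
python3 - <<'E'
from h import *
t=np.radians(28)
delta(*hole_target(.011,.140,t,.0605))
delta(*hole_target(.045,.140,t,.0605))
for d in(.02,.044,.08):
  delta(*hole_target(.045+d*.574,.140+d*.819,t,.0605))
E
```

```text
clock: 8.07
tool_pos: [0.4816, -0.2637, 0.2093]
eef_rot: [0.74, 0.64, 0.146, 0.148]
contact_force: [6.9, 1.4, -30.4]
opening: 0.314
finger_force: 50.0
t 8.07 pos [ 0.4816 -0.2637  0.2093] f [  6.9   1.4 -30.4] op 0.314 ff 50.0
shift(tool) [ 0.0023 -0.0157  0.0105] rotvec [-0.071 -0.03  -0.001] shift in target tool [ 0.0026 -0.0163  0.0093]
t 8.07 pos [ 0.4816 -0.2637  0.2093] f [  6.9   1.4 -30.4] op 0.314 ff 50.0
shift(tool) [0.0019 0.0154 0.0243] rotvec [-0.071 -0.03  -0.001] shift in target tool [0.0026 0.0137 0.0252]
t 8.07 pos [ 0.4816 -0.2637  0.2093] f [  6.9   1.4 -30.4] op 0.314 ff 50.0
shift(tool) [0.0022 0.0326 0.014 ] rotvec [-0.071 -0.03  -0.001] shift in target tool [0.0026 0.0315 0.0161]
t 8.07 pos [ 0.4816 -0.2637  0.2093] f [  6.9   1.4 -30.4] op 0.314 ff 50.0
shift(tool) [0.0026 0.0531 0.0016] rotvec [-0.071 -0.03  -0.001] shift in target tool [0.0026 0.0529 0.0053]
t 8.07 pos [ 0.4816 -0.2637  0.2093] f [  6.9   1.4 -30.4] op 0.314 ff 50.0
shift(tool) [ 0.0031  0.084  -0.017 ] rotvec [-0.071 -0.03  -0.001] shift in target tool [ 0.0026  0.085  -0.0111]
```

```bash
python3 - <<'E'
from h import *
print(get_state()['q'].round(3),get_state()['qd'].round(3))
import pickle
s=snapshot('side');pickle.dump((get_state(),s),open('s2.pkl','wb'))
cv2.imwrite('pics/s2.png',cv2.resize(s['frame'][120:360,260:560],(750,600))[:,:,::-1])
delta(*hole_target(.011,.140,np.radians(28),.0605))
E
```

```text
[ 0.679  0.56  -0.242  2.185 -0.995  0.046  1.34 ] [-0.037 -0.     0.034 -0.001 -0.021  0.007 -0.085]
t 8.12 pos [ 0.4817 -0.2636  0.2092] f [  7.    0.9 -28.9] op 0.313 ff 49.9
shift(tool) [ 0.0022 -0.0157  0.0104] rotvec [-0.071 -0.029 -0.003] shift in target tool [ 0.0025 -0.0164  0.0092]
```

View pics/s2.png

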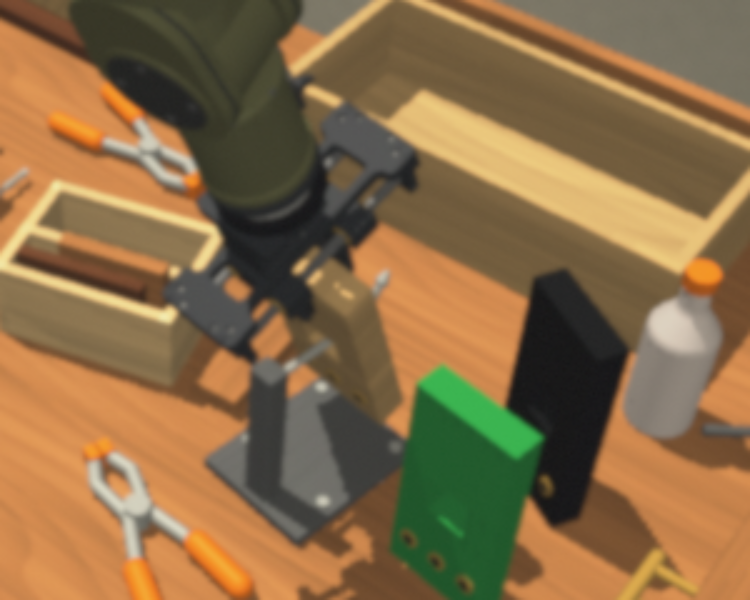

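The side view shows the guide partly tilted at about crop (350,330), still on the bar. The trouble is in the arm: q5 and q6 have reached their limits. I'll fit a quick kinematic model from the recorded states to find a tilt pose that is reachable.

```bash
cat > k.py <<'E'
from h import *
import itertools
from scipy.optimize import least_squares
def chain(q,sg):
    ax='zyzyzyz';Rs=[R.identity()]
    for i in range(7): Rs.append(Rs[-1]*R.from_rotvec(sg[i]*q[i]*np.eye(3)[1 if ax[i]=='y' else 2]))
    return Rs
D=[([-1.26321962,.68999957,-.19451995,1.56633377,.15731549,.90249609,-.21507549],[.16885894,.6011036,.2379032],[.1364,.99065,-.00092,0])]
E
python3 - <<'E'
from k import *
st=get_state();D.append((st['q'],st['tool_pos'],st['eef_rot']))
D.append(([-.32,.34,-.13,1.82,.05,.98,.82],[.4501,.1495,.3587],[.136,.991,0,0]))
D.append(([.18,.5,.38,1.68,-.21,1.,.48],[.4846,-.2595,.3314],rot(SY,0).as_quat()))
best=[]
for sg in itertools.product((1,-1),repeat=7):
    E=[chain(q,sg)[-1].inv()*R.from_quat(o) for q,p,o in D]
    m=R.concatenate(E).mean();best.append((max((m.inv()*e).magnitude() for e in E),sg,m.as_rotvec()))
best.sort(key=lambda b:b[0])
for b in best[:3]:
    A=[];y=[]
    for q,p,o in D:
        Rs=chain(q,b[1]);M=lambda i,v:Rs[i].apply(v)[:,None]
        A.append(np.hstack([np.array([[0],[0],[1.]]),M(2,[0,0,1]),M(4,[0,0,1]),M(7,[0,0,1]),M(6,[1,0,0])]));y.append(p)
    x,*_=np.linalg.lstsq(np.vstack(A),np.hstack(y),rcond=None);print(b,x.round(4),'res',np.abs(np.vstack(A)@x-np.hstack(y)).max().round(4))
E
```

```text
(0.00675250566851176, (-1, 1, -1, 1, -1, 1, -1), array([3.60388366e-05, 2.18009975e-03, 1.56897437e+00])) [ 0.2842  0.5661  0.3039  0.2944 -0.0338] res 0.044
(0.6105016783332702, (-1, -1, -1, 1, -1, 1, -1), array([0.50921814, 0.97377221, 1.49214363])) [ 1.0824 -1.068   0.2749 -0.2599  0.0704] res 0.1762
(0.6370767555554738, (-1, -1, -1, -1, -1, -1, -1), array([-0.16621994, -0.14742577,  1.56320383])) [-0.0815 -0.3915 -0.2142 -0.5775 -0.1642] res 0.1142
```

```bash
python3 - <<'E'
from k import *
st=get_state();D.append((st['q'],st['tool_pos'],st['eef_rot']))
D.append(([-.32,.34,-.13,1.82,.05,.98,.82],[.4501,.1495,.3587],[.136,.991,0,0]))
D.append(([.18,.5,.38,1.68,-.21,1.,.48],[.4846,-.2595,.3314],rot(SY,0).as_quat()))
sg=(-1,1,-1,1,-1,1,-1)
Z=[(0,2),(2,2),(4,2),(7,2)]
def fit(T):
    A=np.vstack([np.stack([sum(s*chain(q,sg)[i].apply(np.eye(3)[a]) for i,a,s in t) for t in T],1) for q,p,o in D]);y=np.hstack([p for q,p,o in D])
    x,*_=np.linalg.lstsq(A,y,rcond=None);return x.round(4),np.abs(A@x-y).max().round(4)
B=[[(i,a,1)] for i,a in Z]
opts={'x%d'%i:[(i,0,1)] for i in range(1,7)}|{'y%d'%i:[(i,1,1)] for i in range(1,7)}|{'elb':[(3,0,1),(4,0,-1)]}
res=[]
for k in (1,2):
  for c in itertools.combinations(opts,k): res.append((fit(B+[opts[o] for o in c])[1],c,fit(B+[opts[o] for o in c])[0]))
res.sort(key=lambda r:r[0])
for r in res[:8]:print(r)
E
```

```text
(np.float64(0.0015), ('y1', 'y3'), array([ 0.3339,  0.5697,  0.3398,  0.3229, -0.0212, -0.0229]))
(np.float64(0.0015), ('y1', 'y4'), array([ 0.3339,  0.5697,  0.3398,  0.3229, -0.0212, -0.0229]))
(np.float64(0.0015), ('y2', 'y3'), array([ 0.3339,  0.5697,  0.3398,  0.3229, -0.0212, -0.0229]))
(np.float64(0.0015), ('y2', 'y4'), array([ 0.3339,  0.5697,  0.3398,  0.3229, -0.0212, -0.0229]))
(np.float64(0.0047), ('y1', 'y5'), array([ 0.3362,  0.5787,  0.3349,  0.3363, -0.0363, -0.0087]))
(np.float64(0.0047), ('y1', 'y6'), array([ 0.3362,  0.5787,  0.3349,  0.3363, -0.0363, -0.0087]))
(np.float64(0.0047), ('y2', 'y5'), array([ 0.3362,  0.5787,  0.3349,  0.3363, -0.0363, -0.0087]))
(np.float64(0.0047), ('y2', 'y6'), array([ 0.3362,  0.5787,  0.3349,  0.3363, -0.0363, -0.0087]))
```

```bash
cat >> k.py <<'E'
sg=(-1,1,-1,1,-1,1,-1);M0=R.from_rotvec([0,0,1.569])
LO=np.array([-3.01,-.46,-1.47,.13,-1,.04,-2.66]);HI=np.array([3.01,2.08,1.51,2.56,4.14,2.09,2.66])
def fk(q):
    r=chain(q,sg);e=np.eye(3)
    return .3339*e[2]+r[1].apply(-.0212*e[1])+r[2].apply(.5697*e[2])+r[3].apply(-.0229*e[1])+r[4].apply(.3398*e[2])+r[7].apply(.3229*e[2]), r[7]*M0
def ik(P,Rt,q0,m=.02,reg=0):
    def f(q):
        p,r=fk(q);return np.r_[(p-P)*10,(r.inv()*Rt).as_rotvec()*2,reg*(q-q0)]
    s=least_squares(f,np.clip(q0,LO+m+.01,HI-m-.01),bounds=(LO+m,HI-m),max_nfev=60)
    p,r=fk(s.x);return s.x,np.linalg.norm(p-P),(r.inv()*Rt).magnitude()
E
python3 - <<'E'
from k import *
rng=np.random.default_rng(0)
for hx,hz,td in((.011,.14,0),(.028,.14,0),(.028,.14,22),(.028,.14,28),(.045,.14,22),(.045,.14,28),(.07,.176,28),(.09,.204,28)):
    P,Rt=hole_target(hx,hz,np.radians(td),.0605);L=[]
    for k in range(14):
        q0=np.array([rng.uniform(-.8,1.5),rng.uniform(.2,1),rng.uniform(-1.4,1.4),rng.uniform(1.5,2.4),rng.choice([rng.uniform(-.9,1),rng.uniform(2,4)]),rng.uniform(.1,1),rng.uniform(-1.5,2.)])
        q,e,a=ik(P,Rt,q0)
        if e<.003 and a<.01:L.append(q)
    L.sort(key=lambda q:q[2]);print(hx,hz,td,len(L));[print('   ',q.round(2)) for q in L[::max(1,len(L)//5)]]
E
```

```text
0.011 0.14 0 8
    [ 0.81  0.74 -0.71  1.77  0.62  0.87 -0.34]
    [ 0.74  0.71 -0.59  1.77  0.52  0.82 -0.25]
    [ 0.72  0.7  -0.54  1.78  0.49  0.8  -0.22]
    [ 0.62  0.68 -0.37  1.78  0.34  0.75 -0.08]
    [ 0.55  0.66 -0.25  1.79  0.23  0.72  0.03]
    [ 0.41  0.66 -0.    1.8   0.    0.69  0.25]
    [ 0.34  0.66  0.12  1.8  -0.12  0.69  0.37]
    [ 0.27  0.67  0.24  1.8  -0.23  0.7   0.49]
0.028 0.14 0 14
    [ 0.68  0.71 -0.5   1.73  0.45  0.81 -0.18]
    [ 0.47  0.68 -0.12  1.74  0.12  0.73  0.14]
    [ 0.44  0.67 -0.07  1.74  0.07  0.72  0.18]
    [ 0.25  0.69  0.27  1.76 -0.25  0.73  0.49]
    [ 0.24  0.69  0.28  1.76 -0.27  0.73  0.51]
    [ 0.23  0.69  0.3   1.76 -0.28  0.73  0.52]
    [ 0.21  0.7   0.33  1.76 -0.32  0.74  0.55]
0.028 0.14 22 9
    [ 1.05  0.75 -0.98  2.13  1.43  0.53 -1.09]
    [ 0.82  0.63 -0.55  2.14  1.29  0.22 -0.98]
    [ 0.8   0.62 -0.52  2.14  1.27  0.2  -0.96]
    [ 0.8   0.62 -0.51  2.14  1.27  0.2  -0.95]
    [ 0.68  0.6  -0.32  2.15  0.95  0.08 -0.64]
    [ 0.65  0.59 -0.27  2.15  0.72  0.06 -0.41]
    [ 0.65  0.59 -0.27  2.15  0.71  0.06 -0.4
[... 1029 characters left out ...]
52]
    [0.41 0.61 0.13 2.23 4.12 0.29 2.48]
0.07 0.176 28 4
    [ 0.93  0.64 -0.74  2.1   1.47  0.3  -1.14]
    [ 0.89  0.62 -0.67  2.1   1.46  0.25 -1.13]
    [ 0.71  0.57 -0.37  2.11  1.33  0.07 -1.03]
    [ 0.71  0.57 -0.37  2.11  1.33  0.06 -1.02]
0.09 0.204 28 9
    [ 0.97  0.63 -0.82  2.02  1.19  0.38 -0.87]
    [ 0.75  0.55 -0.45  2.03  0.7   0.17 -0.41]
    [ 0.71  0.54 -0.38  2.03  0.49  0.14 -0.2 ]
    [ 0.63  0.53 -0.26  2.03 -0.02  0.12  0.3 ]
    [ 0.59  0.53 -0.21  2.04 -0.26  0.12  0.54]
    [ 0.58  0.53 -0.18  2.04 -0.4   0.12  0.67]
    [ 0.57  0.53 -0.17  2.04 -0.41  0.13  0.68]
    [ 0.52  0.52 -0.09  2.04 -0.72  0.15  0.99]
    [ 0.48  0.52 -0.03  2.04 -0.87  0.17  1.14]
```

```bash
cat >> k.py <<'E'
def jac(q):
    J=np.zeros((6,7));p0,r0=fk(q)
    for i in range(7):
        d=q.copy();d[i]+=1e-5;p,r=fk(d);J[:3,i]=(p-p0)/1e-5;J[3:,i]=(r*r0.inv()).as_rotvec()/1e-5
    return J
def simrows(q,rows,n=5,lam=0.0):
    q=np.array(q,float);p,r=fk(q)
    for row in rows:
        row=np.array(row);p1=p+r.apply(row[:3]);r1=r*R.from_rotvec(row[3:])
        for k in range(1,n+1):
            pk=p+(p1-p)*k/n;rk=r*R.from_rotvec(row[3:]*k/n)
            a,b=fk(q);e=np.r_[pk-a,(rk*b.inv()).as_rotvec()];J=jac(q)
            q=np.clip(q+J.T@np.linalg.solve(J@J.T+lam*np.eye(6),e),LO+.005,HI-.005)
        p,r=p1,r1
    return q
E
python3 - <<'E'
from k import *
q=np.array(D[0][0])
q=simrows(q,[[0,0,-.06,0,0,0]]*2+[[-.0392,-.0358,0,0,0,0]]*10);print(q.round(2),'vs [-.32,.34,-.13,1.82,.05,.98,.82]')
q=simrows(q,[[-.0161,-.0429,.003,0,0,0]]*9);print(q.round(2))
q=simrows(q,[[0,0,0,0,0,.145]]*10);print(q.round(2),'vs [.18,.5,.38,1.68,-.21,1,.48]')
q=simrows(q,[[-.0015,.0035,.03,0,0,0],[0,0,.1144,0,0,0],[0,0,-.0135,0,0,0],[0,.0124,0,0,0,0]]);print(q.round(2))
q=simrows(q,[[0,-.0049,.0002,-.0815,0,0]]*6);print(q.round(2),'vs',get_state()['q'].round(2), fk(q)[0].round(3))
E
```

```text
[-0.32  0.34 -0.14  1.82  0.06  0.98  0.81] vs [-.32,.34,-.13,1.82,.05,.98,.82]
[ 0.44  0.48 -0.05  1.66  0.03  1.    1.68]
[ 0.19  0.5   0.37  1.68 -0.2   1.    0.47] vs [.18,.5,.38,1.68,-.21,1,.48]
[ 0.24  0.68  0.29  1.81 -0.28  0.7   0.53]
[ 0.81  0.59 -0.44  2.29 -0.47  0.04  0.82] vs [ 0.68  0.56 -0.24  2.18 -1.    0.05  1.34] [ 0.429 -0.198  0.184]
```

```bash
cat > plan.py <<'E'
from k import *
def full(q,n=2,tl=.48,show=False):
    rows=[[0,-.0605*np.sin(tl/6),.0605*(1-np.cos(tl/6)),-tl/6,0,0]]*6
    c,s=np.cos(tl),np.sin(tl)
    hv=lambda dx,dz:[0,dx*c+dz*s,dx*s-dz*c,0,0,0]   # stand x,z -> tool
    rows2=[hv(.0095,0)]*2+[hv(.0115,.0164)]*4
    L=[q]
    for r in rows+rows2: L.append(simrows(L[-1],[r],n=n))
    p,rt=hole_target(.045+.046,.14+.0656,tl,.0605);a,b=fk(L[-1])
    return np.linalg.norm(a-p),min(x[5] for x in L),np.array(L)
E
python3 - <<'E'
from plan import *
for q3 in(.1,-.1,-.3,-.5,-.7,-.9):
    P,Rt=hole_target(.026,.14,0,.0605)
    q0=np.array([.45-.55*q3,.68,q3,1.75,-.9*q3,.75,.2+.7*q3])
    q,e,a=ik(P,Rt,q0);e2,m,L=full(q)
    print(q.round(2),round(e,4),'err',e2.round(4),'minq6',m.round(3),'end',L[6].round(2),L[-1].round(2),'maxstep',np.abs(np.diff(L,axis=0)).max().round(2))
E
```

```text
[ 0.35  0.67  0.08  1.76 -0.08  0.71  0.32] 0.0 err 0.0554 minq6 0.045 end [ 0.7   0.59 -0.3   2.25 -0.16  0.04  0.49] [ 0.59  0.54 -0.21  2.01 -0.17  0.32  0.44] maxstep 0.15
[ 0.47  0.67 -0.11  1.75  0.11  0.73  0.15] 0.0 err 0.0567 minq6 0.045 end [ 0.66  0.59 -0.25  2.26  0.11  0.04  0.22] [ 0.62  0.55 -0.27  2.01  0.08  0.32  0.19] maxstep 0.15
[ 0.57  0.69 -0.3   1.74  0.28  0.76 -0.02] 0.0 err 0.0602 minq6 0.045 end [ 0.62  0.58 -0.18  2.26  0.38  0.04 -0.05] [ 0.66  0.56 -0.32  2.01  0.32  0.34 -0.04] maxstep 0.16
[ 0.68  0.71 -0.49  1.73  0.44  0.81 -0.18] 0.0 err 0.0674 minq6 0.045 end [ 0.57  0.57 -0.1   2.26  0.68  0.04 -0.35] [ 0.69  0.56 -0.38  2.    0.55  0.38 -0.27] maxstep 0.17
[ 0.74  0.73 -0.6   1.73  0.53  0.85 -0.26] 0.0 err 0.0756 minq6 0.045 end [ 0.52  0.57 -0.02  2.27  0.88  0.04 -0.55] [ 0.7   0.56 -0.39  2.    0.68  0.42 -0.4 ] maxstep 0.27
[ 0.81  0.77 -0.74  1.73  0.63  0.9  -0.35] 0.0 err 0.1115 minq6 0.045 end [ 0.34  0.56  0.26  2.28  1.26  0.04 -0.93] [ 0.6   0.53 -0.25  2.01  0.83  0.47 -0.54] maxstep 0.64
```

```bash
python3 - <<'E'
from h import *
st=get_state();A=R.from_quat(st['eef_rot'])
loc=rot(SY,0).inv()*A;print('rotvec wrt upright tool',loc.as_rotvec().round(3))
tl=-loc.as_rotvec()[0]
c,s=np.cos(SY),np.sin(SY);h=st['tool_pos']+.0605*A.as_matrix()[:,2];d=h[:2]-S0
print('hole est stand',(d[0]*c+d[1]*s).round(4),(-d[0]*s+d[1]*c).round(4),h[2].round(4))
delta(*hole_target(.020,.14,tl,.0605))
import pickle
_,s0=pickle.load(open('top0.pkl','rb'));hsv=cv2.cvtColor(s0['frame'],cv2.COLOR_RGB2HSV)
m=((hsv[...,0]>50)&(hsv[...,0]<75)&(hsv[...,1]>180)&(hsv[...,2]>100)).astype(np.uint8);n,l,stt,ce=cv2.connectedComponentsWithStats(m);k=1+stt[1:,4].argmax()
ys,xs=np.where(l==k);box=cv2.boxPoints(cv2.minAreaRect(np.c_[xs,ys].astype(np.float32)));P=onplane(s0,box,.2);print(box.round(0).tolist(),P.round(3).tolist())
for p in P: d=p[:2]-S0;print('green in stand',(d[0]*c+d[1]*s).round(3),(-d[0]*s+d[1]*c).round(3))
E
```

```text
rotvec wrt upright tool [-0.418  0.029 -0.004]
hole est stand 0.0173 -0.0007 0.1539
t 8.12 pos [ 0.4817 -0.2636  0.2092] f [  7.    0.9 -28.9] op 0.313 ff 49.9
shift(tool) [ 0.0021 -0.0032  0.0139] rotvec [ 0.    -0.029 -0.002] shift in target tool [ 0.0025 -0.0032  0.0138]Traceback (most recent call last):
  File "<stdin>", line 10, in <module>
ValueError: attempt to get argmax of an empty sequence
```

```bash
cat > wp.py <<'E'
from k import *
U=.0605
ex=np.array([np.cos(SY),np.sin(SY),0]);ey=np.array([-np.sin(SY),np.cos(SY),0]);ez=np.array([0,0,1.])
def pose(hx,hz,tl,ro=0,ya=0,hy=0):
    Rt=R.from_rotvec(ya*ez)*R.from_rotvec(ro*ex)*rot(SY,tl)
    h=np.r_[S0,0]+hx*ex+hy*ey+hz*ez
    return h-U*Rt.apply([0,0,1]),Rt
def rowsto(P,Rt,P1,R1,n):   # rows from pose to pose, n rows: equal hole-centre interpolation, equal turn
    out=[];rv=(Rt.inv()*R1).as_rotvec()/n;h0=P+U*Rt.apply([0,0,1]);h1=P1+U*R1.apply([0,0,1]);p,r=P,Rt
    for k in range(1,n+1):
        r2=r*R.from_rotvec(rv);p2=h0+(h1-h0)*k/n-U*r2.apply([0,0,1])
        out.append(np.r_[r.inv().apply(p2-p),rv]);p,r=p2,r2
    return out
def run(q,wps,n=3,sub=2):
    L=[];q=np.array(q,float);P,Rt=fk(q);P0,R0=P,Rt
    for w in wps:
        P1,R1=pose(*w)
        for row in rowsto(P,Rt,P1,R1,n):
            p,r=P+Rt.apply(row[:3]),Rt*R.from_rotvec(row[3:])
            for k in range(1,sub+1):
                a,b=fk(q);pk=P+(p-P)*k/sub;rk=Rt*R.from_rotvec(row[3:]*k/sub)
                e=np.r_[pk-a,(rk*b.inv()).as_rotvec()];J=jac(q);q=np.clip(q+J.T@np.linalg.solve(J@J.T+1e-6*np.eye(6),e),LO+.005,HI-.005)
            P,Rt=p,r
        a,b=fk(q);L.append((np.linalg.norm(a-P),(b.inv()*Rt).magnitude(),q.copy()))
    return L
E
python3 - <<'E'
from wp import *
q=get_state()['q'];print(fk(q)[0]-get_state()['tool_pos'])
r=np.radians
for ro in(-20,-10,0,10,20):
  for ya in(-15,0,15):
    o=(r(ro),r(ya))
    L=run(q,[(.018,.142,r(21),o[0],o[1]),(.03,.14,r(21.5),*o),(.045,.142,r(22),*o),(.054,.153,r(24),*o),(.062,.165,r(27),*o),(.07,.176,r(29),*o),(.09,.204,r(29),*o)],n=2)
    print(ro,ya,'maxerr',max(l[0] for l in L).round(4),'minq6',min(l[2][5] for l in L).round(3),'q5',min(l[2][4] for l in L).round(2),max(l[2][4] for l in L).round(2))
E
```

```text
[-9.84241598e-05  9.40973370e-05  4.16779568e-04]
-20 -15 maxerr 0.0537 minq6 0.045 q5 -1.0 -0.98
-20 0 maxerr 0.1229 minq6 0.045 q5 -1.0 -1.0
-20 15 maxerr 0.1443 minq6 0.045 q5 -1.0 -0.93
-10 -15 maxerr 0.059 minq6 0.045 q5 -1.0 -0.99
-10 0 maxerr 0.0814 minq6 0.045 q5 -1.0 -0.99
-10 15 maxerr 0.0559 minq6 0.045 q5 -0.94 -0.88
0 -15 maxerr 0.0555 minq6 0.045 q5 -1.0 -0.99
0 0 maxerr 0.0265 minq6 0.045 q5 -1.0 -0.98
0 15 maxerr 0.0006 minq6 0.168 q5 -0.9 -0.83
10 -15 maxerr 0.0429 minq6 0.045 q5 -1.0 -0.99
10 0 maxerr 0.0022 minq6 0.173 q5 -1.0 -0.94
10 15 maxerr 0.002 minq6 0.446 q5 -0.89 -0.78
20 -15 maxerr 0.021 minq6 0.045 q5 -1.0 -0.99
20 0 maxerr 0.0041 minq6 0.392 q5 -1.0 -0.92
20 15 maxerr 0.0037 minq6 0.681 q5 -0.87 -0.75
```

```bash
python3 - <<'E'
from wp import *
q=get_state()['q']
r=np.radians
for ro,ya in((5,10),(8,10),(6,14),(10,8)):
    o=(r(ro),r(ya))
    W=[(.018,.141,r(22),*o),(.032,.141,r(23),*o),(.045,.142,r(24),*o),(.054,.153,r(26.5),*o),(.062,.165,r(28),*o),(.07,.176,r(29),*o),(.09,.204,r(29),*o),(.10,.218,r(29),*o)]
    L=run(q,W,n=3,sub=3)
    print(ro,ya,'err',[l[0].round(4) for l in L],'q6',[l[2][5].round(2) for l in L],'q5',[l[2][4].round(2) for l in L],L[-1][2].round(2))
P,Rt=fk(q)
P,Rt=get_state()['tool_pos'],R.from_quat(get_state()['eef_rot'])
for row in rowsto(P,Rt,*pose(.018,.141,r(22),r(6),r(12)),4):print(row.round(4).tolist())
E
```

```text
5 10 err [np.float64(0.0001), np.float64(0.0), np.float64(0.0), np.float64(0.0), np.float64(0.0), np.float64(0.0), np.float64(0.0), np.float64(0.0)] q6 [np.float64(0.27), np.float64(0.26), np.float64(0.25), np.float64(0.21), np.float64(0.21), np.float64(0.23), np.float64(0.35), np.float64(0.4)] q5 [np.float64(-0.87), np.float64(-0.88), np.float64(-0.89), np.float64(-0.92), np.float64(-0.93), np.float64(-0.93), np.float64(-0.87), np.float64(-0.83)] [ 0.63  0.55 -0.09  1.93 -0.83  0.4   1.29]
8 10 err [np.float64(0.0002), np.float64(0.0), np.float64(0.0), np.float64(0.0), np.float64(0.0), np.float64(0.0), np.float64(0.0), np.float64(0.0)] q6 [np.float64(0.34), np.float64(0.33), np.float64(0.32), np.float64(0.29), np.float64(0.29), np.float64(0.31), np.float64(0.41), np.float64(0.46)] q5 [np.float64(-0.85), np.float64(-0.87), np.float64(-0.88), np.float64(-0.92), np.float64(-0.93), np.float64(-0.93), np.float64(-0.86), np.float64(-0.83)] [ 0.66  0.57 -0.1   1.9  -0.83  0.46  1.28]
6 14 err [np.float64(0.0002), np.float64(0.0), np.float64(0.0), np.float64(0.0), np.float64(0.0), np.float6
[... 391 characters left out ...]
 err [np.float64(0.0002), np.float64(0.0), np.float64(0.0), np.float64(0.0), np.float64(0.0), np.float64(0.0), np.float64(0.0), np.float64(0.0)] q6 [np.float64(0.36), np.float64(0.35), np.float64(0.34), np.float64(0.31), np.float64(0.31), np.float64(0.32), np.float64(0.43), np.float64(0.47)] q5 [np.float64(-0.87), np.float64(-0.88), np.float64(-0.89), np.float64(-0.94), np.float64(-0.95), np.float64(-0.95), np.float64(-0.88), np.float64(-0.85)] [ 0.67  0.57 -0.1   1.89 -0.85  0.47  1.26]
[-0.0021, -0.0004, 0.0031, 0.0117, 0.0371, -0.0383]
[-0.0022, -0.0004, 0.0031, 0.0117, 0.0371, -0.0383]
[-0.0023, -0.0003, 0.0031, 0.0117, 0.0371, -0.0383]
[-0.0024, -0.0003, 0.0031, 0.0117, 0.0371, -0.0383]
```

Near-wrist limits go away if the guide is rolled 6° and yawed 12° about the bar, which its hole allows. I'm moving to that pose.

```bash
python3 -m jog '[[[-0.0021,-0.0004,0.0031,0.0117,0.0371,-0.0383],[-0.0022,-0.0004,0.0031,0.0117,0.0371,-0.0383],[-0.0023,-0.0003,0.0031,0.0117,0.0371,-0.0383],[-0.0024,-0.0003,0.0031,0.0117,0.0371,-0.0383],[0,0,0,0,0,0]]]'
python3 - <<'E'
from wp import *
import pickle
st=get_state();print(st['q'].round(2))
P,Rt=st['tool_pos'],R.from_quat(st['eef_rot']);h=P+U*Rt.as_matrix()[:,2]-np.r_[S0,0];print('hole',(h@ex).round(4),(h@ey).round(4),h[2].round(4),'mom',st['moment'].round(2))
s=snapshot('side')
im=s['frame'].copy();h=P+U*Rt.as_matrix()[:,2]
X,Y,Z=Rt.as_matrix().T
# guide axes: width along tool x, thickness along tool y, up = -tool z; origin 100 below hole centre
C=[h+a*X+b*Y-c*Z for c in(.1,-.1) for a,b in((.045,.014),(.045,-.014),(-.045,-.014),(-.045,.014))]
q=proj(s,C);im=cv2.resize(im[150:340,300:500],(630,600));q=(q-[300,150])*3.15
for i,p in enumerate(q): cv2.circle(im,tuple(int(v) for v in p.round()),4,(255,0,255) if i<4 else (0,255,255),1)
cv2.imwrite('pics/s3.png',im[:,:,::-1])
E
```

```text
clock: 8.75
tool_pos: [0.488, -0.2763, 0.2009]
eef_rot: [0.681, 0.705, 0.173, 0.1]
contact_force: [-0.3, -0.5, -2.6]
opening: 0.311
finger_force: 49.3
[ 0.69  0.61 -0.13  2.06 -0.84  0.31  1.42]
hole 0.0224 -0.0042 0.1452 mom [-0.26  0.76  0.01]
```

View pics/s3.png

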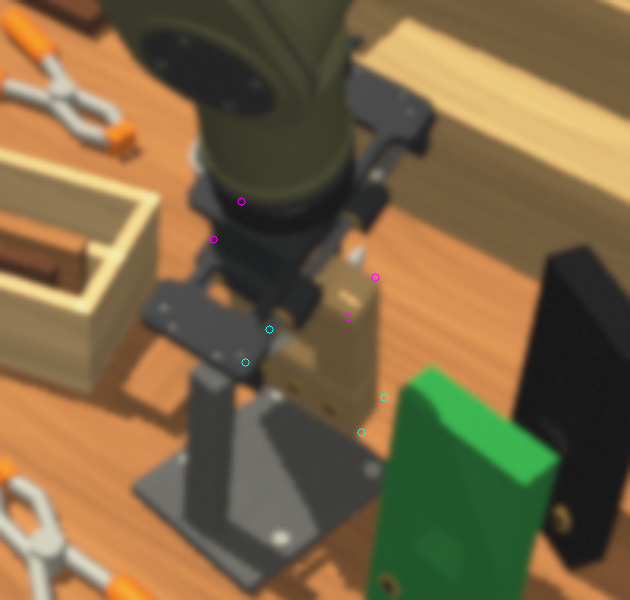

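Predicted guide corners match the picture: bottom edge near (352,428), top near (376,282). The guide hasn't slipped, and the force is only its weight. Next I advance to the bend.

```bash
cat > nxt.py <<'E'
from wp import *
import sys
def status():
    st=get_state();P,Rt=st['tool_pos'],R.from_quat(st['eef_rot']);h=P+U*Rt.as_matrix()[:,2]-np.r_[S0,0]
    print('t',round(st['clock'],2),'hole',(h@ex).round(4),(h@ey).round(4),h[2].round(4),'F',st['contact_force'].round(1),'q',st['q'].round(2),'op',round(st['opening'],3));return P,Rt
def plan(*W):
    P,Rt=status()
    for *w,n in W:
        T=pose(w[0],w[1],*np.radians(w[2:5]))
        rr=rowsto(P,Rt,*T,n);print('['+','.join('['+','.join('%.4g'%v for v in x.round(4))+']' for x in rr)+']');P,Rt=T
E
python3 -c "
from nxt import *
plan((.032,.141,23,6,12,2),(.045,.142,24,6,12,2))"
```

```text
t 8.8 hole 0.0222 -0.0032 0.1453 F [-0.3  0.5 -3.3] q [ 0.69  0.61 -0.13  2.06 -0.84  0.31  1.42] op 0.31
[[0.0001,0.0036,0.004,-0.0047,0.0048,0.0004],[0.0001,0.0036,0.004,-0.0047,0.0048,0.0004]]
[[-0.0013,0.0056,0.0019,-0.0087,0,-0],[-0.0013,0.0056,0.002,-0.0087,0,-0]]
```

```bash
python3 -m jog '[[[0.0001,0.0036,0.004,-0.0047,0.0048,0],[0.0001,0.0036,0.004,-0.0047,0.0048,0],[-0.0013,0.0056,0.0019,-0.0087,0,0],[-0.0013,0.0056,0.002,-0.0087,0,0],[0,0,0,0,0,0],[0,0,0,0,0,0]]]' >/dev/null
python3 -c "
from nxt import *
plan((.0495,.148,25.5,6,12,2),(.057,.1575,27.5,6,12,2),(.064,.1675,29,6,12,2))"
```

```text
t 9.55 hole 0.0451 0.0008 0.1422 F [-0.3 -0.  -3. ] q [ 0.7   0.64 -0.17  2.03 -0.86  0.3   1.43] op 0.317
[[-0.0005,0.0023,-0.0019,-0.0131,-0.0007,0.001],[-0.0005,0.0024,-0.0018,-0.0131,-0.0007,0.001]]
[[-0.0003,0.0043,-0.0027,-0.0175,0,-0],[-0.0003,0.0044,-0.0027,-0.0175,0,-0]]
[[-0.0002,0.0046,-0.0029,-0.0131,0,0],[-0.0002,0.0046,-0.0028,-0.0131,0,0]]
```

```bash
python3 -m jog '[[[-0.0005,0.0023,-0.0019,-0.0131,-0.0007,0.001],[-0.0005,0.0024,-0.0018,-0.0131,-0.0007,0.001],[-0.0003,0.0043,-0.0027,-0.0175,0,0],[-0.0003,0.0044,-0.0027,-0.0175,0,0],[-0.0002,0.0046,-0.0029,-0.0131,0,0],[-0.0002,0.0046,-0.0028,-0.0131,0,0],[0,0,0,0,0,0],[0,0,0,0,0,0]]]' >/dev/null
python3 -c "
from nxt import *
plan((.07,.176,30,6,12,2),(.085,.1974,30,6,12,3),(.105,.226,30,6,12,4))"
```

```text
t 10.55 hole 0.0641 0.0 0.1675 F [-0.7 -0.1 -3. ] q [ 0.82  0.62 -0.31  2.03 -0.92  0.25  1.49] op 0.316
[[-0.0002,0.0041,-0.0024,-0.0087,-0.0001,0.0001],[-0.0002,0.0041,-0.0023,-0.0087,-0.0001,0.0001]]
[[-0.0003,0.0078,-0.0038,0,0,0],[-0.0003,0.0078,-0.0038,0,0,0],[-0.0003,0.0078,-0.0038,0,0,0]]
[[-0.0003,0.0078,-0.0038,0,0,0],[-0.0003,0.0078,-0.0038,0,0,0],[-0.0003,0.0078,-0.0038,0,0,0],[-0.0003,0.0078,-0.0038,0,0,0]]
```

Tracking is accurate and there's no contact, so I'm taking it over the barb and clear.

```bash
python3 -m jog '[[[-0.0002,0.0041,-0.0024,-0.0087,0,0],[-0.0002,0.0041,-0.0023,-0.0087,0,0],[-0.0003,0.0078,-0.0038,0,0,0],[-0.0003,0.0078,-0.0038,0,0,0],[-0.0003,0.0078,-0.0038,0,0,0],[-0.0003,0.0078,-0.0038,0,0,0],[-0.0003,0.0078,-0.0038,0,0,0],[-0.0003,0.0078,-0.0038,0,0,0],[-0.0003,0.0078,-0.0038,0,0,0],[0,0,0,0,0,0],[0,0,0,0,0,0]]]'
python3 -c "
from nxt import *
plan((.135,.24,28,6,12,2),(.135,.24,0,0,12,5),(.135,.29,0,0,24.6,2))
import cv2
s=snapshot('side');cv2.imwrite('pics/s4.png',cv2.resize(s['frame'][100:340,260:560],(750,600))[:,:,::-1])"
```

```text
clock: 11.92
tool_pos: [0.5626, -0.2854, 0.2777]
eef_rot: [0.672, 0.692, 0.223, 0.14]
contact_force: [-0.0, -0.1, -2.9]
opening: 0.32
finger_force: 49.3
t 11.93 hole 0.1045 -0.0001 0.2256 F [-0.  -0.1 -2.9] q [ 0.67  0.56 -0.13  1.9  -0.81  0.44  1.31] op 0.32
[[-0.0023,0.0177,0.001,0.0173,-0.0002,-0],[-0.0023,0.0177,0.0007,0.0173,-0.0002,-0]]
[[0.0013,0.0059,0.0003,0.0976,-0.0205,-0.0051],[0.0013,0.0059,0.0003,0.0976,-0.0205,-0.0051],[0.0013,0.0059,0.0003,0.0976,-0.0205,-0.0051],[0.0013,0.0059,0.0003,0.0976,-0.0205,-0.0051],[0.0013,0.0059,0.0003,0.0976,-0.0205,-0.0051]]
[[0,0,-0.025,0,0,-0.11],[0,0,-0.025,0,0,-0.11]]
```

View pics/s4.png

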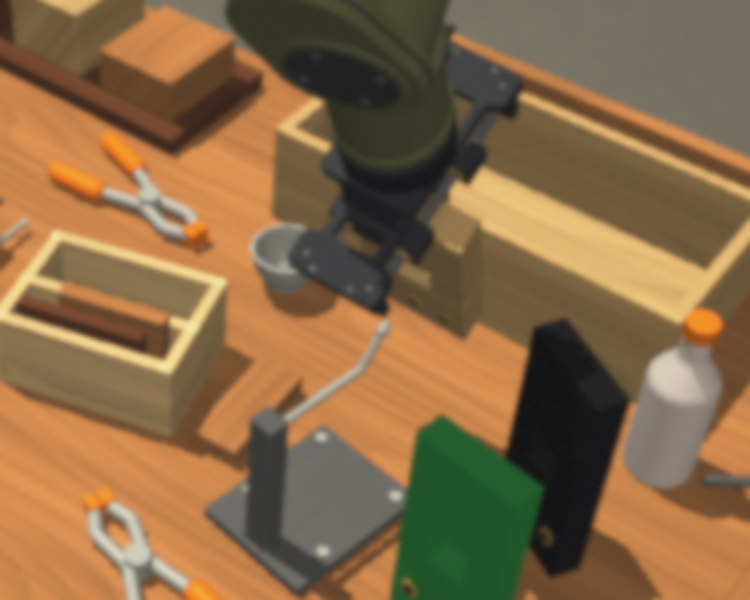

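The picture shows the guide at (440,270), fully off the hook, with the bare hook tip at (382,328). Now I upright it and raise it.

```bash
python3 -m jog '[[[-0.0023,0.0177,0.001,0.0173,0,0],[-0.0023,0.0177,0.0007,0.0173,0,0],[0.0013,0.0059,0.0003,0.0976,-0.0205,-0.0051],[0.0013,0.0059,0.0003,0.0976,-0.0205,-0.0051],[0.0013,0.0059,0.0003,0.0976,-0.0205,-0.0051],[0.0013,0.0059,0.0003,0.0976,-0.0205,-0.0051],[0.0013,0.0059,0.0003,0.0976,-0.0205,-0.0051],[0,0,-0.025,0,0,-0.11],[0,0,-0.025,0,0,-0.11],[0,0,0,0,0,0],[0,0,0,0,0,0]]]'
python3 -c "
from nxt import *
status();delta(np.r_[C0,.33],rot(CY,0))
q=get_state()['q']"
```

```text
clock: 13.35
tool_pos: [0.6223, -0.282, 0.3494]
eef_rot: [0.603, 0.798, 0.001, -0.001]
contact_force: [-0.4, 0.8, -4.5]
opening: 0.317
finger_force: 49.3
t 13.35 hole 0.1345 0.0007 0.2889 F [-0.4  0.8 -4.5] q [ 0.2   0.7   0.34  1.22 -0.23  1.26  0.82] op 0.317
t 13.35 pos [ 0.6223 -0.282   0.3494] f [-0.4  0.8 -4.5] op 0.317 ff 49.3
shift(tool) [ 0.2786 -0.005   0.02  ] rotvec [-0.    -0.002 -0.002] shift in target tool [ 0.2786 -0.0044  0.0194]
```

```bash
python3 -m jog '[[[0.0464,-0.0008,0,0,0,0],[0.0464,-0.0008,0,0,0,0],[0.0464,-0.0008,0,0,0,0],[0.0464,-0.0008,0,0,0,0],[0.0464,-0.0008,0,0,0,0],[0.0464,-0.0008,0,0,0,0],[0,0,0,0,0,0],[0,0,0,0,0,0]]]'
python3 -c "
from nxt import *
status();delta(np.r_[C0,.171],rot(CY,0))
st=get_state();s=snapshot('wrist');im=s['frame'].copy()
c,sn=np.cos(CY),np.sin(CY)
rim=[[C0[0]+a*c-b*sn,C0[1]+a*sn+b*c,.08] for a,b in((.026,.075),(.026,-.075),(-.026,-.075),(-.026,.075))]
q=proj(s,rim,st);print(q.round(0).tolist())
cv2.polylines(im,[q.round().astype(int)],True,(255,0,255),1)
cv2.imwrite('pics/w2.png',im[:,:,::-1])"
```

```text
clock: 14.35
tool_pos: [0.5415, -0.0165, 0.3501]
eef_rot: [0.603, 0.798, -0.0, 0.0]
contact_force: [0.2, -1.1, -4.2]
opening: 0.314
finger_force: 49.4
t 14.35 hole 0.0145 0.2508 0.2896 F [ 0.2 -1.1 -4.2] q [-0.29  0.47  0.37  1.68 -0.19  1.03  0.42] op 0.314
t 14.35 pos [ 0.5415 -0.0165  0.3501] f [ 0.2 -1.1 -4.2] op 0.314 ff 49.4
shift(tool) [0.0013 0.0006 0.1791] rotvec [-0.001  0.    -0.001] shift in target tool [0.0012 0.0005 0.1791]
[[346.0, 103.0], [344.0, 255.0], [294.0, 255.0], [291.0, 103.0]]
```

View pics/w2.png

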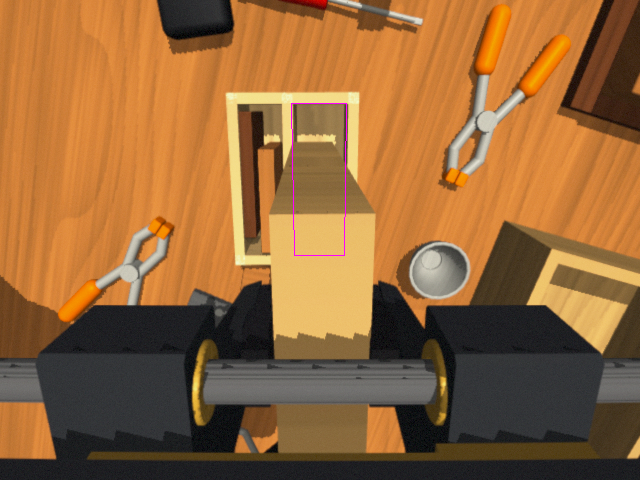

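Wrist view: the slot spans about columns 293-347 and rows 103-255, and the guide is lined up over it, leaving at most 1.5 mm to correct. Lowering.

```bash
python3 -m jog '[[[0.0013,0.0015,0.03,0,0,0],[0,0,0.03,0,0,0],[0,0,0.03,0,0,0],[0,0,0.03,0,0,0],[0,0,0.03,0,0,0],[0,0,0.02,0,0,0],[0,0,0.006,0,0,0],[0,0,0,0,0,0],[0,0,0,0,0,0]]]'
python3 -m jog '[[[0,0,0.003,0,0,0],[0,0,0,0,0,0]]]'
```

```text
clock: 15.52
tool_pos: [0.544, -0.0148, 0.1757]
eef_rot: [0.603, 0.798, 0.001, 0.001]
contact_force: [-0.7, 0.9, -4.0]
opening: 0.313
finger_force: 49.4
clock: 15.78
tool_pos: [0.544, -0.014, 0.173]
eef_rot: [0.602, 0.798, 0.001, 0.001]
contact_force: [-1.2, 0.8, 4.9]
opening: 0.311
finger_force: 49.4
```

```bash
python3 -m jog '[[[0,0,0,0,0,0],[0,0,0,0,0,0],[0,0,0,0,0,0],[0,0,0,0,0,0],[0,0,0,0,0,0],[0,0,0,0,0,0],[0,0,0,0,0,0],[0,0,0,0,0,0]]]' 0.08
python3 -m jog '[[[0,0,-0.02,0,0,0],[0,0,-0.04,0,0,0],[0,0,-0.05,0,0,0],[0,0,-0.05,0,0,0],[0,0,0,0,0,0],[0,0,0,0,0,0],[0,0,0,0,0,0]]]'
python3 - <<'E'
from wp import *
st=get_state();s=snapshot('wrist');im=s['frame'].copy()
c,sn=np.cos(CY),np.sin(CY)
q=proj(s,[[C0[0]+a*c-b*sn,C0[1]+a*sn+b*c,.208] for a,b in((.014,.045),(.014,-.045),(-.014,-.045),(-.014,.045))],st)
print(q.round(0).tolist());cv2.polylines(im,[q.round().astype(int)],True,(255,0,255),1)
t=snapshot('side')['frame'][90:330,170:420]
C=np.zeros((600,800,3),np.uint8);C[:360,:480]=cv2.resize(im,(480,360));C[360:,480:]=cv2.resize(t,(320,240))
C[:300,480:]=cv2.resize(snapshot('top')['frame'][180:300,240:370],(320,300))
cv2.imwrite('pics/f.png',C[:,:,::-1])
E
```

```text
clock: 16.77
tool_pos: [0.5432, -0.0144, 0.1719]
eef_rot: [0.602, 0.798, 0.0, 0.0]
contact_force: [0.2, -0.3, 0.1]
opening: 0.913
finger_force: 0.0
clock: 17.65
tool_pos: [0.5422, -0.0142, 0.3303]
eef_rot: [0.602, 0.798, -0.001, -0.001]
contact_force: [0.2, 0.3, -0.4]
opening: 0.909
finger_force: 0.0
[[339.0, 153.0], [337.0, 287.0], [296.0, 287.0], [294.0, 153.0]]
```

View pics/f.png

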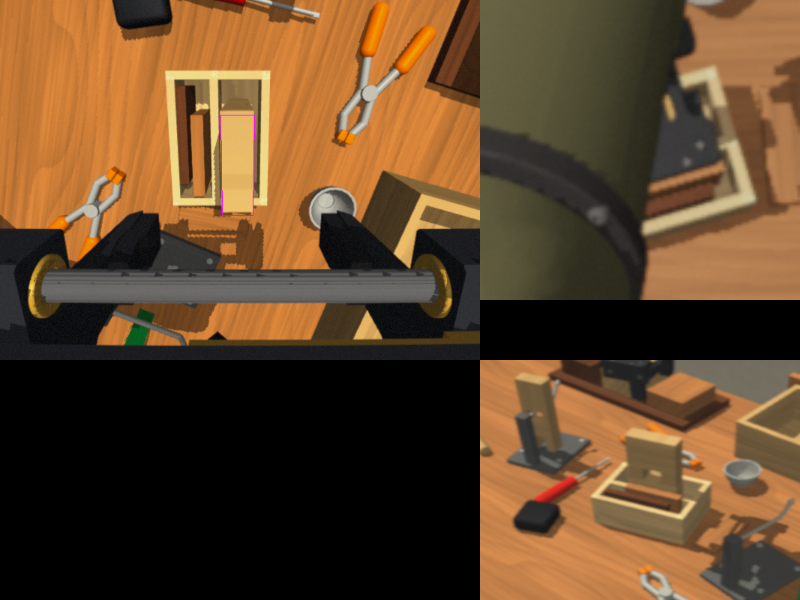

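The guide stands upright in the slot. Its top, seen in the wrist view at about (237,163), matches the expected outline at 208 mm. The other board still hangs at (537,410), and the gripper is clear.

```bash
python3 -c "
from plant import *
print(finish_job())"
```

```text
the job is handed in; nothing more can be done
None
```

The drilling guide is off its hook and standing upright in the caddy's empty slot, released. The other board still hangs, and the job was handed in at about 18 s; `finish_job()` returned no verdict.

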